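# Index the punching fixture three notches and lock it

## Robot

A 7-joint arm with a two-finger parallel gripper is mounted at the origin on a cart in front of the work surface, level with it; the furniture and walls round the work are solid. World frame = base frame: x ahead of the robot, y to its left, z up, the work surface at z = 0. Lengths are in m, angles in rad, forces in N, time in s.
With the tool pointing down it reaches from about 0.425 to 0.825 m from the base axis. Payload 3.6 kg.
Tool frame: the origin (TCP) lies on the centre line of the jaws, within the pads' length; the fingertips stand 19 mm ahead of it and the grasp point (between the pads) is the TCP (arm.tip_reach is the distance from the TCP to the fingertips, in m); z points along the fingers, y is the line along which they close (so a half turn about z gives the same grasp; the last joint's range is limited). The gripper opens to 93 mm and grips with 3 to 60 N. Pads are 15 mm wide; open, the fingers measure 128 mm over their backs; the gripper's body (75 mm by 188 mm) begins 65 mm behind the grasp point.
Start: joints at [1.081, 0.615, -0.013, 1.423, 0.008, 1.103, -0.04], TCP at [0.291, -0.581, 0.238] pointing down, gripper open.
Joint ranges: [-3.12, 3.12], [-0.3, 2.06], [-1.34, 1.32], [0.26, 2.42], [-1.36, 4.5], [0.01, 1.98], [-2.84, 2.84]. Speed limits (rad/s): [2.79, 2.79, 3.14, 3.14, 3.14, 3.14, 3.14].

## Interface

Orientations are given as a 3x3 rotation matrix whose columns are the frame's x, y, z axes.
In Python, from station import arm gives the robot as it stands. The module is installed in compiled form; this text tells all that it offers.
- The arm moves only by the tool arm_command, never from a script. Its argument "targets" is a list of rows, each a list of 7 numbers: the turn, a rotation vector about the tool's x, y, z in units of 90 degrees (1.0 is 90 degrees), then the shift along the tool's x, y, z in units of 50 cm (1.0 is 50 cm), then the opening, from -1 (shut) to 1 (fully open). A call has 1 to 20 rows; each row is the pose to reach, as a shift and turn from the pose commanded when the call began, along the tool's axes at that moment; what a row does not reach only later rows make up. A row lasts 1/8 s, in which the tool goes at most 62.5 mm and 10.7 degrees, less where a joint would pass 70% of its speed; a pose out of reach is approached as far as the arm can. A call with a number of a shift or a turn outside -1 to 1 is refused whole. A call with a gripper value outside its range is refused whole. The fingers move at their own pace and stop on an object; "grip_force" is the grip in N (left out, the last holds). Time passes only in rows, so rows that repeat a pose let the fingers close. It gives the time, the measured TCP pose, the force and the opening at its end, in the units of the state.
- arm.get_obs(): the state, without advancing time (a new reading comes with each control period).
- arm.read_camera(name): name is "scene" or "top" or "wrist"; returns (picture, depth): 420x560x3 uint8, blue, green, red; 420x560 float32, m along the optical axis (not along the pixel's ray), 0 where there is no reading.
- arm.get_calibration(name): a dict with "fx", "fy", "cx", "cy" (pixels), "view" (4x4, takes a point from world to camera coordinates). Camera axes: x right, y up, looking along -z (the intrinsics and any distortion apply to the point x, -y, -z); pixel columns grow to the right and rows downward; lengths in m; the calibration is good to about 2 mm. A picture is of the moment at which its call begins: read the wrist's pose just before it. get_calibration takes no time and is no camera call; for the wrist camera it gives the pose at the moment of the call.
- arm.hand_in(): hands the job in, once; it reports no verdict.
Trained networks look in the newest picture that a camera, given by its name, has taken for a name from the list of things; names that differ only in an ending like _2 or _b are one class to them, and where a whole thing is asked for, a point or a joint stands for the part that bears it (a point fixed in the world has none). Each returns a list of dicts, best first, with "confidence" (0 to 1); they miss things now and then, are a little off and sometimes report something else, mostly with a low value. They report only what shows in the picture. A call takes as long as a camera call.
- arm.outline_of(camera, thing): "mask" (420x560 bool, what is visible of it) and "pixel" ([column, row] in pixels, amid what is visible of it).
- arm.spot_point(camera, thing): "pixel" ([column, row] in pixels: a listed point, or the origin of a listed thing).
The state is a dict: "time": time; "joint_positions": joint angles; "qd": joint speeds; "joint_torque": joint torques, N m; "ee_pos": TCP position; "tool_rot": TCP orientation; "wrist_force": force on the tool from outside, world axes, zero at the start; "moment": the same for the moment, N m; "width": opening from 0.0 (shut) to 1.0 (fully open).
Only numpy, scipy, OpenCV 4.12 (cv2) and the standard library are available. Lean on these libraries where they do the work, as an engineer would, in place of code of your own. Each camera call takes 0.05 s, during which the arm holds its last target. There are 200 camera calls.

## Task

Advance the carriage of the indexing fixture by exactly three notches, working its upright feed lever three full strokes and letting it spring all the way back each time; move the carriage only with that lever. Then turn the raised lever of the lock bolt clockwise until it is snug, and only then fold it down flat. Leave the other things on the bench where they are.

Things in the scene. Friction and masses are not known exactly. Their poses are not given: they have to be found in the camera images.
- fixture: Dark steel indexing fixture fixed to the bench; plate 140 (x) x 300 (y) x 12 mm. Origin on the bench, 15 mm +x of the plate's centre. x points away from the robot, y along the rail (feed direction), z up. Feed lever front (-x) right (-y), lock bolt front left. Bridge at y = 35 mm, x -35 to 44 mm, 100 mm high; guide rod post 85 mm; all else but the levers under 70 mm.
- feed (a joint): Position of the aluminium carriage (46 x 120 mm, holding a brass bar) along the rail, m, 0 to 0.10, growing to the fixture's +y. Notches every 20 mm: full strokes bring it to 0.02, 0.04, 0.06 ... It starts at 0 to 0.002, so the first stroke moves it a little less. The ratchet drives it this one way; it stays where it is left.
- carriage: The carriage itself. Its origin lies at the fixture's origin when the feed is 0. Its top is at z 41 mm, its rack teeth at 51 mm.
- carriage_pointer (a point): Tip of the small brass pointer at the back of the carriage, over brass scale lines 20 mm apart on the base plate; at feed 0 it stands over the first line.
- feed_lever (a joint): Feed lever angle, rad: 0 at rest (leaning 0.35 toward the fixture's -y), 0.70 at its rigid stop (leaning 0.35 toward +y). One stroke from rest to stop feeds one notch (20 mm); a spring brings it back when let go. About 2 to 7 N at the grip. It must come back below 0.1 for the pawl to take the next tooth.
- feed_grip (a point): Centre line of the black round grip near the upper end of the feed lever (grip 18 mm thick, its rounded end 14 mm beyond this point along the lever). The lever turns about a line along the fixture's x through fixture (-50, -37, 40) mm; this point is 100 mm from it, at fixture (-50, -72, 134) mm at rest.
- lock_bolt (a joint): Turn of the lock bolt, rad, clockwise seen from above: 0 to 0.3 at the start (its lever points toward the robot, the fixture's -x, or a little left of it), snug against a rigid stop at 1.40, where its lever points along the fixture's +y. Vertical axis at fixture (-55, 85) mm. Friction 0.12 N m; stays where it is left.
- lock_lever (a joint): Fold of the lock bolt's lever, rad: 0 raised 45 degrees, 0.785 folded flat (level). Friction 0.1 N m; stays where it is left. At the start 0 to 0.1.
- lock_tip (a point): Centre of the rounded end of the lock lever, a round steel bar 13 mm thick, 85 mm from its fold hinge, which lies on the bolt's axis at z 56 mm. Raised, it is at z 116 mm and 60 mm from the bolt's axis.
- jar: Bystander: glass jar of rivets with a lid, 52 mm diameter, 76 mm high, loose, behind the fixture. Origin under its centre.
- flux: Bystander: amber bottle, 47 mm diameter, 116 mm high, loose, behind the fixture. Origin under its centre.
- sander: Bystander: sanding block 46 x 92 x 27 mm, loose, in front of the fixture. Origin under its centre.
- tape: Bystander: roll of tape, 100 mm across, 25 mm high, loose, to the right. Origin under its centre.
- hammer: Bystander: small hammer 56 x 142 x 21 mm, loose, to the left. Origin under its centre.

How it is judged:
By the outcome, as a careful person would: the job done as asked, in the order asked, and still so for the second after the job is handed in, with the robot touching nothing.
It also fails if it takes over 54 s, if anything falls off the work surface, if the arm or the gripper's body presses on something with over 40 N, if the wrist force passes 120 N, or if a joint passes its speed limit or range.

## Working session

There is one attempt and no reset: what is moved stays moved. The work goes in short steps, Python scripts to look and compute and a tool call to move; the robot and the scene stay as the last step left them, time stands still between calls to the robot, and variables do not carry over. Pictures are saved under pics/ and viewed, on a budget of 10 in all, crops included, one or two more only if the job needs it, and the job is handed in when it is done.

Besides the shell and the picture viewer there is one more tool, called after "Emit:" as name([rows], argument=value, ...), one row to a line, values as JSON. arm_command: Moves the arm, as the interface text tells. Shifts and turns lie within -1 to 1; 1 stands for 50 cm of shift or 90 degrees of turn. Its arguments: {"type":"object","properties":{"targets":{"type":"array"},"grip_force":{"type":"number"}},"required":["targets"]}

```bash
mkdir -p pics; cat > h.py <<'E'
import numpy as np, cv2
from station import arm
def ray(c,px):
    k=arm.get_calibration(c); V=np.array(k['view']); R=V[:3,:3]; t=V[:3,3]
    d=np.array([(px[0]-k['cx'])/k['fx'],-(px[1]-k['cy'])/k['fy'],-1.])
    return -R.T@t, R.T@d
def at_depth(c,px,D): o,d=ray(c,px); return o+d*D
def at_z(c,px,z): o,d=ray(c,px); return o+d*(z-o[2])/d[2]
def proj(c,p):
    k=arm.get_calibration(c); q=np.array(k['view'])@np.r_[p,1]
    return np.array([k['cx']-k['fx']*q[0]/q[2],k['cy']+k['fy']*q[1]/q[2]])
E
python3 - <<'E'
from h import *
np.set_printoptions(precision=4,suppress=True)
print(arm.get_calibration('top'))
for c in ('scene','top'):
    im,D=arm.read_camera(c); cv2.imwrite(f'pics/{c}0.png',im); np.save(f'{c}D.npy',D)
    for n in ['fixture','carriage','carriage_pointer','feed_grip','lock_tip','jar','flux','sander','tape','hammer']:
        r=arm.spot_point(c,n)
        for x in r[:2]:
            p=x['pixel']; print(c,n,np.round(p,1),round(x['confidence'],2),at_depth(c,p,D[int(p[1]),int(p[0])]))
s=arm.get_obs(); print(s['time'],s['ee_pos'],s['tool_rot'])
E
```

```text
{'fx': 545.9107584839529, 'fy': 545.9107584839529, 'cx': 283.93831852735445, 'cy': 206.0987413313516, 'view': array([[ 0.0948, -0.9955, -0.0087, -0.0413],
       [ 0.9508,  0.0879,  0.297 , -0.5909],
       [-0.2949, -0.0365,  0.9548, -1.8657],
       [ 0.    ,  0.    ,  0.    ,  1.    ]])}
scene fixture [262.8 239.3] 0.71 [0.5811 0.0869 0.02  ]
scene carriage [266.1 238.5] 0.77 [0.562  0.0998 0.0373]
scene carriage_pointer [267.3 214.8] 0.68 [ 0.6619 -0.0723 -0.0027]
scene feed_grip [292.1 196.9] 0.6 [ 0.5357 -0.0017  0.135 ]
scene lock_tip [281.  235.2] 0.5 [0.4802 0.1604 0.1124]
scene jar [224.9 229.4] 0.94 [0.7076 0.1029 0.02  ]
scene jar [242.6 214.8] 0.17 [0.7108 0.002  0.0196]
scene flux [242.1 215.3] 0.78 [ 0.7163 -0.0029  0.0134]
scene sander [324.6 246. ] 0.87 [0.4093 0.0266 0.024 ]
scene tape [361.5 195.3] 0.63 [ 0.428  -0.3282  0.0221]
scene hammer [200.4 314.1] 0.55 [0.5509 0.4141 0.0087]
top fixture [274.  211.6] 0.67 [0.583  0.0503 0.0404]
top fixture [274.8 211.2] 0.61 [0.5847 0.0475 0.0408]
top carriage [275.7 207.4] 0.88 [0.5967 0.0452 0.0499]
top carriage [388.7 267.8] 0.25 [ 0.4219 -0.3823  0.0001]
top carriage_pointer [293.4 198. ] 0.74 [ 0.6526 -0.0151  0.0074]
top feed_grip [291.7 214.1] 0.58 [ 0.5808 -0.0151  0.0358]
top lock_tip [240.1 226.6] 0.65 [0.4975 0.1595 0.1073]
top jar [270.5 179.5] 0.77 [0.7011 0.0748 0.0547]
top flux [297.8 183.2] 0.63 [ 0.6982 -0.0271  0.0483]
top sander [287.3 258.9] 0.89 [ 0.4155 -0.0143  0.0235]
top tape [385.8 267.3] 0.62 [ 0.4221 -0.3713  0.0032]
top tape [286.6 258.9] 0.21 [ 0.4162 -0.0117  0.0192]
top hammer [180.  214.9] 0.7 [0.5492 0.401  0.0019]
1.1 [ 0.2908 -0.5813  0.2376] [[ 0.8943  0.4474  0.    ]
 [ 0.4474 -0.8943  0.0001]
 [ 0.     -0.0001 -1.    ]]
```

```bash
python3 - <<'E'
import cv2
a=cv2.imread('pics/top0.png')[150:290,150:360]; b=cv2.imread('pics/scene0.png')[130:330,150:400]
cv2.imwrite('pics/v1.png',cv2.resize(a,(798,532),interpolation=cv2.INTER_CUBIC))
cv2.imwrite('pics/v2.png',cv2.resize(b,(750,600),interpolation=cv2.INTER_CUBIC))
E
```

```text
(no output)
```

View pics/v1.png

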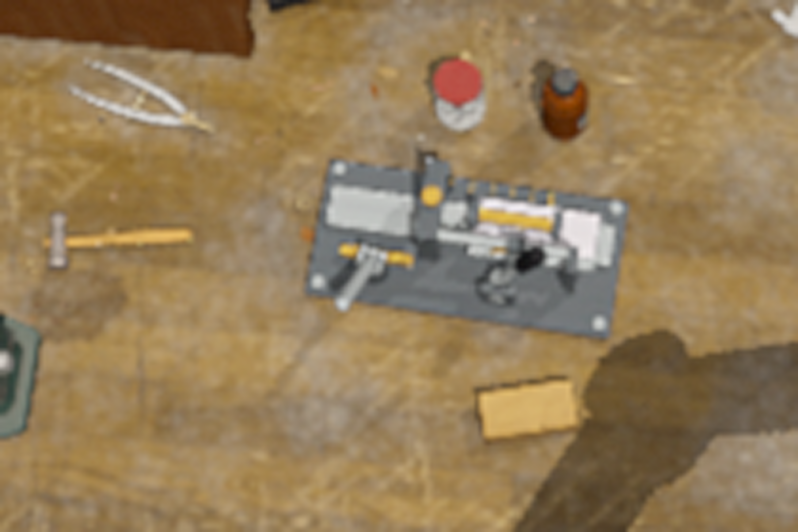

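View pics/v2.png

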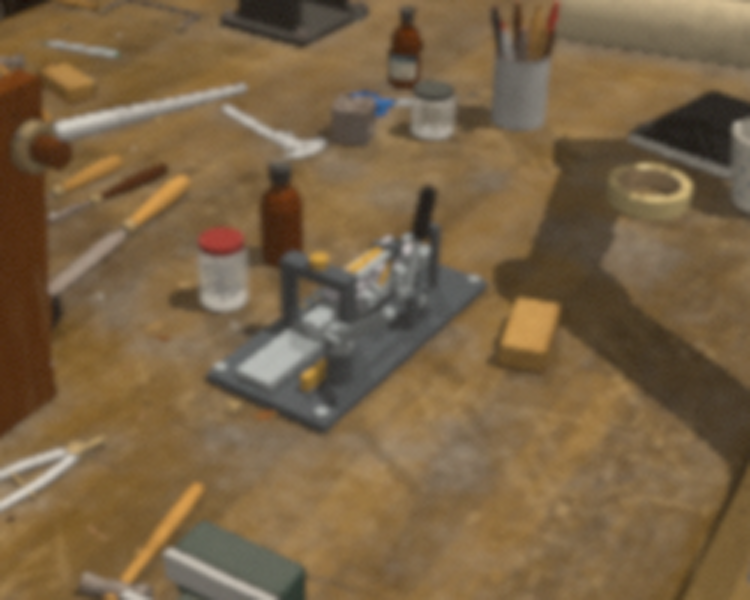

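```bash
python3 - <<'E'
from h import *
np.set_printoptions(precision=4,suppress=True)
P=[at_z('top',(150+u/3.8-.37,150+v/3.8-.37),.012)[:2] for u,v in [(330,158),(628,198),(608,338),(306,293)]]
P=np.array(P);print(P, np.linalg.norm(np.diff(P,axis=0),axis=1))
# fixture coords (x,y): back-left, back-right, front-right, front-left
F=np.array([(55,150),(55,-150),(-85,-150),(-85,150)])/1000
a=F-F.mean(0);b=P-P.mean(0);th=np.arctan2((a[:,0]*b[:,1]-a[:,1]*b[:,0]).sum(),(a*b).sum())
R=np.array([[np.cos(th),-np.sin(th)],[np.sin(th),np.cos(th)]]);o=P.mean(0)-R@F.mean(0)
print(th,o,F@R.T+o-P)
T=lambda x,y,z:np.r_[R@[x,y]+o,z]
g=T(-.05,-.072,.134);print('grip',g,(proj('top',g)-150)*3.8,(proj('scene',g)-[150,130])*3)
print('bolt',T(-.055,.085,.056))
for c,p in(('top',(240.1,226.6)),('scene',(281,235.2))): print('tip',at_z(c,p,.116))
for n in ((529,258),):print('blackgrip z.134',at_z('top',(150+n[0]/3.8,150+n[1]/3.8),.134))
print('grip scene z.143', at_z('scene',(150+428/3,130+190/3),.15),T(-.05,-.077,.147))
E
```

```text
[[ 0.6581  0.2006]
 [ 0.6438 -0.0965]
 [ 0.5008 -0.0884]
 [ 0.5185  0.2072]] [0.2975 0.1432 0.2961]
-0.05349432069679619 [0.5953 0.0549] [[ 0.0001  0.0011]
 [-0.0016 -0.0013]
 [ 0.0016 -0.0019]
 [-0.      0.0021]]
grip [ 0.5415 -0.0143  0.134 ] [534.2315 254.1767] [427.163  194.9278]
bolt [0.5449 0.1427 0.056 ]
tip [0.4953 0.1585 0.116 ]
tip [0.4777 0.1651 0.116 ]
blackgrip z.134 [ 0.5374 -0.0099  0.134 ]
grip scene z.143 [0.532  0.0029 0.15  ] [ 0.5412 -0.0193  0.147 ]
```

```bash
cat >> h.py <<'E'
from scipy.spatial.transform import Rotation as Ro
TH=-0.0535; O=np.array([0.5953,0.0549])
def T(x,y,z):  # fixture mm -> world m
    c,s=np.cos(TH),np.sin(TH); return np.array([c*x-s*y+1000*O[0],s*x+c*y+1000*O[1],z])/1000
def inv(p):
    c,s=np.cos(TH),np.sin(TH); d=(np.asarray(p[:2])-O)*1000; return np.array([c*d[0]+s*d[1],-s*d[0]+c*d[1],p[2]*1000])
def tool(yaw): c,s=np.cos(yaw),np.sin(yaw); return np.array([[c,s,0],[s,-c,0],[0,0,-1.]])
def row(p,yaw,g):  # world p, tool yaw relative to fixture
    s=arm.get_obs(); R=np.array(s['tool_rot']); 
    t=Ro.from_matrix(R.T@tool(yaw+TH)).as_rotvec()/(np.pi/2); d=R.T@(p-np.array(s['ee_pos']))/.5
    print([round(float(v),3) for v in (*t,*d,g)])
def st():
    s=arm.get_obs(); print('t',round(s['time'],2),'fix',inv(s['ee_pos']).round(1),'F',np.round(s['wrist_force'],1),'w',round(s['width'],2),'yaw',round(np.arctan2(s['tool_rot'][1][0],s['tool_rot'][0][0])-TH,3))
E
python3 -c "
from h import *
row(T(-50,-70,240),0,0)"
```

```text
[-0.0, -0.0, 0.329, 0.958, -0.793, -0.005, 0.0]
```

Emit:
arm_command([
  [0, 0, 0.329, 0.958, -0.793, -0.005, 0],
  [0, 0, 0.329, 0.958, -0.793, -0.005, 0],
  [0, 0, 0.329, 0.958, -0.793, -0.005, 0],
  [0, 0, 0.329, 0.958, -0.793, -0.005, 0],
  [0, 0, 0.329, 0.958, -0.793, -0.005, 0],
  [0, 0, 0.329, 0.958, -0.793, -0.005, 0],
  [0, 0, 0.329, 0.958, -0.793, -0.005, 0],
  [0, 0, 0.329, 0.958, -0.793, -0.005, 0],
  [0, 0, 0.329, 0.958, -0.793, -0.005, 0],
  [0, 0, 0.329, 0.958, -0.793, -0.005, 0],
  [0, 0, 0.329, 0.958, -0.793, -0.005, 0],
  [0, 0, 0.329, 0.958, -0.793, -0.005, 0],
], grip_force=10)

```text
time: 2.6
ee_pos: [0.5416, -0.013, 0.2401]
tool_rot: [[0.999, -0.053, -0.0], [-0.053, -0.999, -0.001], [-0.0, 0.001, -1.0]]
wrist_force: [-0.6, -1.4, -0.5]
width: 0.501
```

```bash
python3 - <<'E'
from h import *
st()
k=arm.get_calibration('wrist'); V=np.array(k['view']); print('cam fix',inv(-V[:3,:3].T@V[:3,3]), 'z',V[2,:3])
im,D=arm.read_camera('wrist')
for n,z in (('feed_grip',.134),('lock_tip',.116),('carriage_pointer',.015),('fixture',0),('carriage',0)):
    for x in arm.spot_point('wrist',n)[:1]:
        p=x['pixel']; print(n,np.round(p,1),round(x['confidence'],2),inv(at_z('wrist',p,z)).round(1),inv(at_depth('wrist',p,D[int(p[1]),int(p[0])])).round(1))
for n,q in (('grip',T(-50,-72,134)),('bolt',T(-55,85,56)),('c1',T(55,-150,12)),('c2',T(-85,-150,12)),('c3',T(-85,150,12)),('c4',T(55,150,12))):
    u=proj('wrist',q); print(n,u.round()); cv2.circle(im,tuple(int(v) for v in u),3,(0,0,255),1)
cv2.imwrite('pics/w1.png',im)
E
```

```text
t 2.6 fix [-50.  -70.7 240.1] F [-0.6 -1.4 -0.5] w 0.5 yaw 0.0
cam fix [ 26.71478441 -71.29251357 388.16541485] z [ 0.2776627  -0.01243663  0.96059812]
feed_grip [276.1 213.8] 0.72 [-49.  -69.3 134. ] [-45.3 -69.5 146.5]
lock_tip [ 76.5 285.4] 0.91 [-115.5   96.3  116. ] [-112.7   92.9  121.4]
carriage_pointer [282.   82.9] 0.98 [ 48.  -73.9  15. ] [ 48.  -73.9  14.6]
fixture [292.2 276.8] 0.71 [-165.6  -85.1    0. ] [-152.3  -84.3   27. ]
carriage [209.  129.4] 0.92 [3.3 3.  0. ] [ 6.7 -8.1 57.2]
grip [281. 215.]
bolt [114. 197.]
c1 [361.  75.]
c2 [353. 214.]
c3 [ 75. 214.]
c4 [52. 76.]
```

View pics/w1.png

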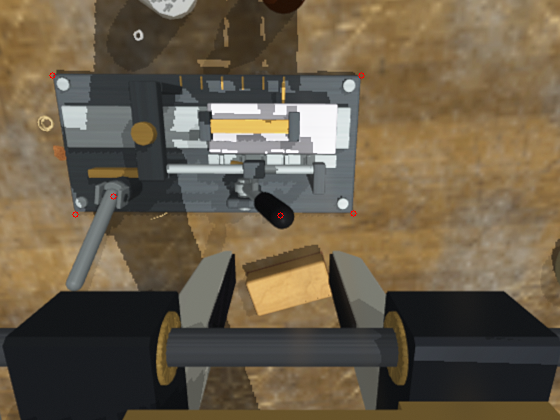

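Emit:
arm_command([
  [0, 0, 0, 0, 0, 0.1, 0],
  [0, 0, 0, 0, 0, 0.2, 0],
  [0, 0, 0, 0, 0, 0.21, 0],
  [0, 0, 0, 0, 0, 0.21, 0],
])

```text
time: 3.4
ee_pos: [0.5426, -0.0128, 0.1362]
tool_rot: [[0.999, -0.054, 0.002], [-0.054, -0.999, -0.0], [0.002, -0.0, -1.0]]
wrist_force: [0.9, 0.4, 1.1]
width: 0.5
```

Emit:
arm_command([
  [0, 0, 0, 0, -0.03, 0, 0],
  [0, 0, 0, 0, -0.06, 0, 0],
  [0, 0, 0, 0, -0.09, 0, 0],
  [0, 0, 0, 0, -0.115, 0, 0],
  [0, 0, 0, 0, -0.135, 0, 0],
  [0, 0, 0, 0, -0.14, 0, 0],
  [0, 0, 0, 0, -0.14, 0, 0],
])

```text
time: 4.28
ee_pos: [0.5463, 0.0573, 0.1355]
tool_rot: [[0.999, -0.052, 0.002], [-0.052, -0.999, -0.002], [0.002, 0.001, -1.0]]
wrist_force: [1.8, -5.3, 2.3]
width: 0.506
```

```bash
python3 - <<'E'
from h import *
st()
im,D=arm.read_camera('wrist'); cv2.imwrite('pics/w2.png',im)
for n,z in (('feed_grip',.134),('carriage_pointer',.015)):
    for x in arm.spot_point('wrist',n)[:1]:
        p=x['pixel']; print(n,np.round(p,1),round(x['confidence'],2),inv(at_z('wrist',p,z)).round(1))
E
```

```text
t 4.28 fix [-49.   -0.2 135.5] F [ 1.8 -5.3  2.3] w 0.51 yaw 0.001
feed_grip [301.2 284.4] 0.62 [-50.2 -10.2 134. ]
carriage_pointer [366.4  75.7] 0.9 [ 48.1 -60.4  15. ]
```

Emit:
arm_command([
  [0, 0, 0, 0, -0.006, 0, 0],
  [0, 0, 0, 0, -0.012, 0, 0],
  [0, 0, 0, 0, -0.012, 0, 0],
])

```text
time: 4.8
ee_pos: [0.5464, 0.0625, 0.1349]
tool_rot: [[0.999, -0.053, 0.001], [-0.053, -0.999, -0.002], [0.001, 0.002, -1.0]]
wrist_force: [2.4, -5.7, -1.1]
width: 0.497
```

```bash
cat > look.py <<'E'
from h import *
st()
im,D=arm.read_camera('wrist')
for n,z in (('feed_grip',.134),('carriage_pointer',.015)):
    for x in arm.spot_point('wrist',n)[:1]:
        p=x['pixel']; print(n,np.round(p,1),round(x['confidence'],2),inv(at_z('wrist',p,z)).round(1))
import sys
if len(sys.argv)>1: cv2.imwrite(sys.argv[1],im)
E
python3 look.py
```

```text
t 4.8 fix [-49.2   5.  134.9] F [ 2.4 -5.7 -1.1] w 0.5 yaw 0.0
carriage_pointer [368.4  74.7] 0.8 [ 48.5 -56.4  15. ]
```

Emit:
arm_command([
  [0, 0, 0, 0, -0.006, 0, 0],
  [0, 0, 0, 0, -0.01, 0, 0],
  [0, 0, 0, 0, -0.01, 0, 0],
])

```text
time: 5.32
ee_pos: [0.5462, 0.0657, 0.1346]
tool_rot: [[0.999, -0.054, -0.0], [-0.054, -0.999, -0.005], [0.0, 0.005, -1.0]]
wrist_force: [2.4, -8.2, -1.1]
width: 0.504
```

```bash
python3 look.py pics/w3.png
```

```text
t 5.33 fix [-49.6   8.1 134.6] F [ 2.4 -8.2 -1.1] w 0.5 yaw -0.001
feed_grip [298.7 282. ] 0.83 [-49.1  -0.5 134. ]
carriage_pointer [371.4  74.8] 0.87 [ 47.8 -55.6  15. ]
```

View pics/w3.png

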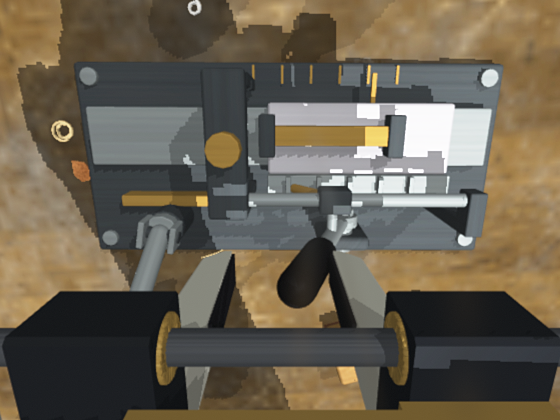

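Emit:
arm_command([
  [0, 0, 0, 0, -0.006, 0, 0],
  [0, 0, 0, 0, -0.01, 0, 0],
  [0, 0, 0, 0, -0.01, 0, 0],
])

```text
time: 5.85
ee_pos: [0.5464, 0.0663, 0.1344]
tool_rot: [[0.998, -0.057, -0.001], [-0.057, -0.998, -0.01], [-0.0, 0.01, -1.0]]
wrist_force: [0.9, -12.2, -1.0]
width: 0.499
```

```bash
python3 look.py
```

```text
t 5.85 fix [-49.5   8.8 134.4] F [  0.9 -12.2  -1. ] w 0.5 yaw -0.004
feed_grip [296.4 279.7] 0.92 [-47.8   1.2 134. ]
carriage_pointer [373.5  74.5] 0.67 [ 47.8 -57.3  15. ]
```

Emit:
arm_command([
  [0, 0, 0, 0, -0.008, 0, 0],
  [0, 0, 0, 0, -0.016, 0, 0],
  [0, 0, 0, 0, -0.016, 0, 0],
])

```text
time: 6.38
ee_pos: [0.5466, 0.0699, 0.1341]
tool_rot: [[0.998, -0.059, -0.002], [-0.059, -0.998, -0.016], [-0.001, 0.016, -1.0]]
wrist_force: [2.0, -19.6, -2.0]
width: 0.57
```

```bash
python3 look.py
```

```text
t 6.38 fix [-49.5  12.4 134.1] F [  2.  -19.6  -2. ] w 0.57 yaw -0.006
feed_grip [306.1 279.9] 0.63 [-4.78e+01  1.00e-01  1.34e+02]
carriage_pointer [379.3  73.3] 0.94 [ 48.4 -59.2  15. ]
```

Emit:
arm_command([
  [0, 0, 0, 0, 0.04, 0, 0],
  [0, 0, 0, 0, 0.09, 0, 0],
  [0, 0, 0, 0, 0.14, 0, 0],
  [0, 0, 0, 0, 0.186, 0, 0],
  [0, 0, 0, 0, 0.186, 0, 0],
  [0, 0, 0, 0, 0.186, 0, 0],
])

```text
time: 7.28
ee_pos: [0.5418, -0.0084, 0.135]
tool_rot: [[0.999, -0.05, -0.0], [-0.05, -0.999, 0.003], [-0.0, -0.003, -1.0]]
wrist_force: [1.0, 0.2, 0.1]
width: 0.502
```

```bash
python3 look.py pics/w4.png
```

```text
t 7.28 fix [-50.  -66.1 135. ] F [1.  0.2 0.1] w 0.5 yaw 0.003
feed_grip [285.9 278.7] 0.71 [-48.  -69.2 134. ]
carriage_pointer [261.5  72.1] 0.67 [ 49.1 -53.4  15. ]
```

View pics/w4.png

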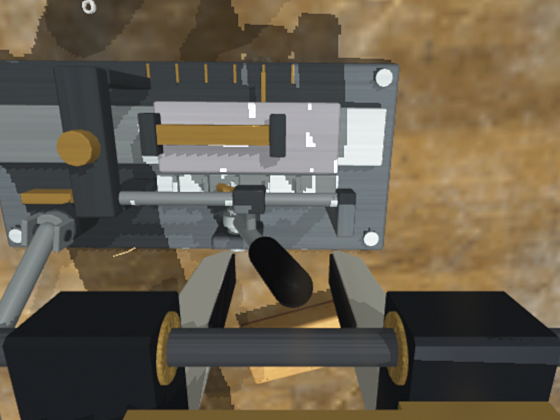

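Emit:
arm_command([
  [0, 0, 0, 0, -0.04, 0, 0],
  [0, 0, 0, 0, -0.08, 0, 0],
  [0, 0, 0, 0, -0.12, 0, 0],
  [0, 0, 0, 0, -0.15, 0, 0],
  [0, 0, 0, 0, -0.165, 0, 0],
  [0, 0, 0, 0, -0.18, 0, 0],
  [0, 0, 0, 0, -0.18, 0, 0],
  [0, 0, 0, 0, -0.18, 0, 0],
], grip_force=25)

```text
time: 8.43
ee_pos: [0.5465, 0.0668, 0.1345]
tool_rot: [[0.998, -0.06, -0.002], [-0.06, -0.998, -0.016], [-0.001, 0.016, -1.0]]
wrist_force: [0.9, -17.3, -0.5]
width: 0.503
```

```bash
python3 look.py
```

```text
t 8.43 fix [-49.4   9.3 134.5] F [  0.9 -17.3  -0.5] w 0.5 yaw -0.006
carriage_pointer [343.8  74. ] 0.97 [ 48.1 -37.2  15. ]
```

Stop reached (17 N, same position). Return and verify.

Emit:
arm_command([
  [0, 0, 0, 0, 0.04, 0, 0],
  [0, 0, 0, 0, 0.09, 0, 0],
  [0, 0, 0, 0, 0.14, 0, 0],
  [0, 0, 0, 0, 0.18, 0, 0],
  [0, 0, 0, 0, 0.18, 0, 0],
  [0, 0, 0, 0, 0.18, 0, 0],
  [0, 0, 0, 0, 0.18, 0, 0],
])

```text
time: 9.45
ee_pos: [0.542, -0.0095, 0.1352]
tool_rot: [[0.999, -0.05, 0.0], [-0.05, -0.999, 0.001], [0.0, -0.001, -1.0]]
wrist_force: [-0.0, 0.3, -0.0]
width: 0.503
```

```bash
python3 look.py pics/w5.png
```

```text
t 9.45 fix [-49.8 -67.1 135.2] F [-0.   0.3 -0. ] w 0.5 yaw 0.003
feed_grip [283.7 280.2] 0.95 [-48.7 -69.6 134. ]
carriage_pointer [231.   71.9] 0.61 [ 49.3 -33.8  15. ]
```

Emit:
arm_command([
  [0, 0, 0, 0, -0.04, 0, 0],
  [0, 0, 0, 0, -0.08, 0, 0],
  [0, 0, 0, 0, -0.12, 0, 0],
  [0, 0, 0, 0, -0.15, 0, 0],
  [0, 0, 0, 0, -0.165, 0, 0],
  [0, 0, 0, 0, -0.18, 0, 0],
  [0, 0, 0, 0, -0.18, 0, 0],
  [0, 0, 0, 0, -0.18, 0, 0],
])

```text
time: 10.6
ee_pos: [0.5465, 0.0667, 0.1346]
tool_rot: [[0.998, -0.06, -0.002], [-0.06, -0.998, -0.015], [-0.001, 0.015, -1.0]]
wrist_force: [1.4, -15.7, -1.7]
width: 0.503
```

Emit:
arm_command([
  [0, 0, 0, 0, 0.04, 0, 0],
  [0, 0, 0, 0, 0.09, 0, 0],
  [0, 0, 0, 0, 0.14, 0, 0],
  [0, 0, 0, 0, 0.18, 0, 0],
  [0, 0, 0, 0, 0.18, 0, 0],
  [0, 0, 0, 0, 0.18, 0, 0],
  [0, 0, 0, 0, 0.18, 0, 0],
])

```text
time: 11.48
ee_pos: [0.542, -0.0096, 0.1352]
tool_rot: [[0.999, -0.051, 0.0], [-0.051, -0.999, 0.001], [0.0, -0.001, -1.0]]
wrist_force: [-1.1, 0.4, -0.7]
width: 0.501
```

```bash
python3 look.py pics/w6.png
```

```text
t 11.47 fix [-49.8 -67.3 135.2] F [-1.1  0.4 -0.7] w 0.5 yaw 0.003
feed_grip [281.8 278.1] 0.69 [-47.7 -68.8 134. ]
carriage_pointer [196.9  74.2] 0.66 [ 47.8 -10.2  15. ]
```

View pics/w6.png

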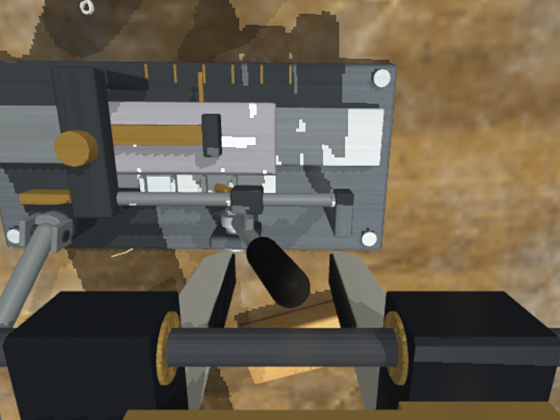

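```bash
python3 -c "
from h import *
print(np.round(arm.get_obs()['joint_positions'],2))
f=.185
row(T(-49.8,-67.3,180),0,0)
row(T(-55-52*np.cos(f),85+52*np.sin(f),180),-f,0)
row(T(-55-52*np.cos(f),85+52*np.sin(f),115),-f,0)"
```

```text
[-0.04  0.58  0.03  1.86 -0.03  0.71 -1.62]
[-0.0, -0.0, 0.001, 0.0, -0.002, -0.09, 0.0]
[-0.0, 0.0, 0.119, -0.112, -0.326, -0.089, 0.0]
[-0.0, 0.0, 0.119, -0.112, -0.326, 0.041, 0.0]
```

Emit:
arm_command([
  [0, 0, 0, 0, 0, -0.06, 0],
  [0, 0, 0, 0, 0, -0.12, 0],
  [0, 0, -0.2, -0.02, -0.05, -0.12, 0],
  [0, 0, -0.4, -0.04, -0.1, -0.12, 0],
  [0, 0, -0.6, -0.06, -0.2, -0.12, 0],
  [0, 0, -0.8, -0.08, -0.25, -0.12, 0],
  [0, 0, -0.95, -0.112, -0.326, -0.12, 0],
  [0, 0, -0.95, -0.112, -0.326, -0.12, 0],
  [0, 0, -0.95, -0.112, -0.326, -0.12, 0],
  [0, 0, -0.95, -0.112, -0.326, -0.12, 0],
])

```text
time: 12.88
ee_pos: [0.4944, 0.1547, 0.1952]
tool_rot: [[0.124, 0.992, 0.0], [0.992, -0.124, 0.0], [0.0, 0.0, -1.0]]
wrist_force: [0.2, 0.7, 0.1]
width: 0.498
```

```bash
python3 -c "
from h import *
st();print(np.round(arm.get_obs()['joint_positions'],2))
f=.185
row(T(-55-52*np.cos(f),85+52*np.sin(f),180),np.pi-f,0)"
```

```text
t 12.88 fix [-106.1   94.3  195.2] F [0.2 0.7 0.1] w 0.5 yaw 1.5
[-0.08  0.49 -0.39  1.85  0.24  0.85 -0.71]
[0.0, 0.0, -0.928, 0.001, -0.0, 0.03, 0.0]
```

Emit:
arm_command([
  [0, 0, -0.15, 0, 0, 0, 0],
  [0, 0, -0.3, 0, 0, 0, 0],
  [0, 0, -0.45, 0, 0, 0, 0],
  [0, 0, -0.6, 0, 0, 0, 0],
  [0, 0, -0.75, 0, 0, 0, 0],
  [0, 0, -0.93, 0, 0, 0, 0],
  [0, 0, -0.93, 0, 0, 0, 0],
  [0, 0, -0.93, 0, 0, 0, 0],
  [0, 0, -0.93, 0, 0, 0, 0],
  [0, 0, -0.93, 0, 0, 0, 0],
  [0, 0, -0.93, 0, 0, 0, 0],
])

```text
time: 14.25
ee_pos: [0.4945, 0.1544, 0.1953]
tool_rot: [[-0.971, 0.24, 0.0], [0.24, 0.971, -0.0], [-0.0, -0.0, -1.0]]
wrist_force: [-0.8, -0.2, -0.8]
width: 0.497
```

```bash
python3 - <<'E'
from h import *
st();print(np.round(arm.get_obs()['joint_positions'],2))
im,D=arm.read_camera('wrist'); cv2.imwrite('pics/w7.png',im)
for n,z in (('lock_tip',.116),('carriage_pointer',.015)):
    for x in arm.spot_point('wrist',n)[:1]:
        p=x['pixel']; print(n,np.round(p,1),round(x['confidence'],2),inv(at_z('wrist',p,z)).round(1))
f=.185
row(T(-55-52*np.cos(f),85+52*np.sin(f),115),np.pi-f,0)
E
```

```text
t 14.25 fix [-105.9   94.   195.3] F [-0.8 -0.2 -0.8] w 0.5 yaw 2.953
[ 0.17  0.57 -0.79  1.84  0.5   0.94  0.48]
lock_tip [289.6 220.6] 0.87 [-110.5   99.   116. ]
[-0.0, 0.0, -0.002, 0.001, 0.001, 0.16, 0.0]
```

View pics/w7.png

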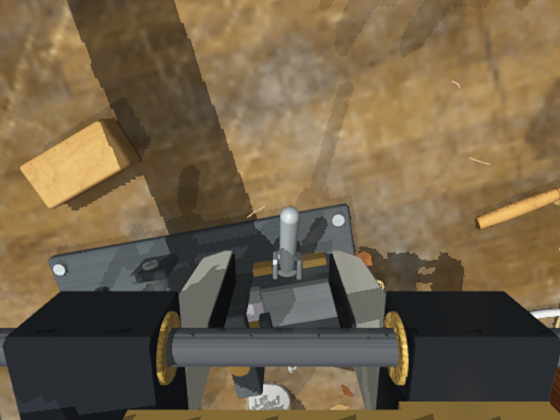

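Emit:
arm_command([
  [0, 0, 0, 0, 0, 0.08, 0],
  [0, 0, 0, 0, 0, 0.16, 0],
  [0, 0, 0, 0, 0, 0.16, -0.45],
  [0, 0, 0, 0, 0, 0.16, -0.45],
  [0, 0, 0, 0, 0, 0.16, -0.45],
], grip_force=20)

```text
time: 15.02
ee_pos: [0.4956, 0.155, 0.1169]
tool_rot: [[-0.971, 0.239, 0.003], [0.239, 0.971, 0.001], [-0.003, 0.002, -1.0]]
wrist_force: [-0.0, 0.3, -0.6]
width: 0.285
```

```bash
python3 -c "
from h import *
st()
for a in np.arange(.14,1.6,.14): print([0,0,round(a/np.pi*2,3),round(-.104*(1-np.cos(a)),3),round(.104*np.sin(a),3),0,-.45],end=', ')"
```

```text
t 15.03 fix [-104.9   94.7  116.9] F [-0.   0.3 -0.6] w 0.28 yaw 2.954
[0, 0, np.float64(0.089), np.float64(-0.001), np.float64(0.015), 0, -0.45], [0, 0, np.float64(0.178), np.float64(-0.004), np.float64(0.029), 0, -0.45], [0, 0, np.float64(0.267), np.float64(-0.009), np.float64(0.042), 0, -0.45], [0, 0, np.float64(0.357), np.float64(-0.016), np.float64(0.055), 0, -0.45], [0, 0, np.float64(0.446), np.float64(-0.024), np.float64(0.067), 0, -0.45], [0, 0, np.float64(0.535), np.float64(-0.035), np.float64(0.077), 0, -0.45], [0, 0, np.float64(0.624), np.float64(-0.046), np.float64(0.086), 0, -0.45], [0, 0, np.float64(0.713), np.float64(-0.059), np.float64(0.094), 0, -0.45], [0, 0, np.float64(0.802), np.float64(-0.072), np.float64(0.099), 0, -0.45], [0, 0, np.float64(0.891), np.float64(-0.086), np.float64(0.102), 0, -0.45], [0, 0, np.float64(0.98), np.float64(-0.101), np.float64(0.104), 0, -0.45],
```

Emit:
arm_command([
  [0, 0, 0.089, -0.001, 0.015, 0, -0.45],
  [0, 0, 0.178, -0.004, 0.029, 0, -0.45],
  [0, 0, 0.267, -0.009, 0.042, 0, -0.45],
  [0, 0, 0.357, -0.016, 0.055, 0, -0.45],
  [0, 0, 0.446, -0.024, 0.067, 0, -0.45],
  [0, 0, 0.535, -0.035, 0.077, 0, -0.45],
  [0, 0, 0.624, -0.046, 0.086, 0, -0.45],
  [0, 0, 0.713, -0.059, 0.094, 0, -0.45],
  [0, 0, 0.802, -0.072, 0.099, 0, -0.45],
  [0, 0, 0.802, -0.072, 0.099, 0, -0.45],
  [0, 0, 0.802, -0.072, 0.099, 0, -0.45],
])

```text
time: 16.4
ee_pos: [0.5412, 0.1941, 0.1159]
tool_rot: [[-0.072, 0.997, 0.001], [0.997, 0.072, 0.001], [0.001, 0.001, -1.0]]
wrist_force: [-1.5, 0.7, 0.5]
width: 0.274
```

```bash
cat > lk.py <<'E'
from h import *
st()
im,D=arm.read_camera('wrist')
for x in arm.spot_point('wrist','lock_tip')[:1]:
    p=x['pixel']; q=inv(at_z('wrist',p,.116)); print(np.round(p,1),round(x['confidence'],2),q.round(1),'phi',np.arctan2(q[1]-85,-55-q[0]).round(3),'r',np.hypot(q[0]+55,q[1]-85).round(1))
E
python3 lk.py
```

```text
t 16.4 fix [-61.5 136.1 115.9] F [-1.5  0.7  0.5] w 0.27 yaw 1.696
[265.7 262.5] 0.81 [-70.3 144.9 116. ] phi 1.32 r 61.8
```

Emit:
arm_command([
  [0, 0, 0.04, -0.0005, 0.008, 0, -0.45],
  [0, 0, 0.08, -0.001, 0.015, 0, -0.45],
  [0, 0, 0.08, -0.001, 0.022, 0, -0.45],
  [0, 0, 0.08, -0.001, 0.03, 0, -0.45],
  [0, 0, 0.08, -0.001, 0.03, 0, -0.45],
])

```text
time: 17.12
ee_pos: [0.5568, 0.1946, 0.1153]
tool_rot: [[0.055, 0.998, 0.001], [0.998, -0.055, 0.001], [0.001, 0.001, -1.0]]
wrist_force: [-1.6, 2.6, 1.3]
width: 0.279
```

```bash
python3 lk.py
```

```text
t 17.12 fix [-45.9 137.4 115.3] F [-1.6  2.6  1.3] w 0.28 yaw 1.569
[269.1 261.6] 0.95 [-52.1 147.7 116. ] phi 1.618 r 62.7
```

Emit:
arm_command([
  [0, 0, 0, 0, 0.008, 0, -0.45],
  [0, 0, 0, 0, 0.014, 0, -0.45],
  [0, 0, 0, 0, 0.014, 0, -0.45],
])

```text
time: 17.6
ee_pos: [0.5582, 0.1947, 0.1142]
tool_rot: [[0.054, 0.998, -0.011], [0.999, -0.054, -0.001], [-0.002, -0.011, -1.0]]
wrist_force: [-9.8, 2.5, 3.8]
width: 0.277
```

```bash
python3 lk.py
```

```text
t 17.6 fix [-44.5 137.7 114.2] F [-9.8  2.5  3.8] w 0.28 yaw 1.57
[267.5 260.2] 0.95 [-51.3 149.4 116. ] phi 1.627 r 64.5
```

Emit:
arm_command([
  [0, 0, 0, 0, -0.026, 0, -0.45],
  [0, 0, 0, 0, -0.026, 0, -0.45],
  [0, 0, 0, 0, -0.026, -0.06, -0.45],
  [0, 0, 0, 0, -0.026, -0.12, -0.45],
  [0, 0, 0, 0, -0.026, -0.12, -1],
  [0, 0, 0, 0, -0.026, -0.12, -1],
  [0, 0, 0, 0, -0.026, -0.12, -1],
])

```text
time: 18.58
ee_pos: [0.5499, 0.194, 0.1739]
tool_rot: [[0.056, 0.998, -0.002], [0.998, -0.056, -0.001], [-0.001, -0.002, -1.0]]
wrist_force: [-0.0, 0.4, 0.6]
width: 0.02
```

```bash
python3 - <<'E'
from h import *
exec(open('lk.py').read())
cv2.imwrite('pics/w8.png',im)
print('proj of hinge',proj('wrist',T(-55,85,56)))
E
```

```text
t 18.57 fix [-52.7 136.5 173.9] F [-0.   0.4  0.6] w 0.02 yaw 1.568
[285.6 219. ] 0.77 [-51.1 148.5 116. ] phi 1.633 r 63.6
proj of hinge [279.91868631 272.15291778]
```

View pics/w8.png

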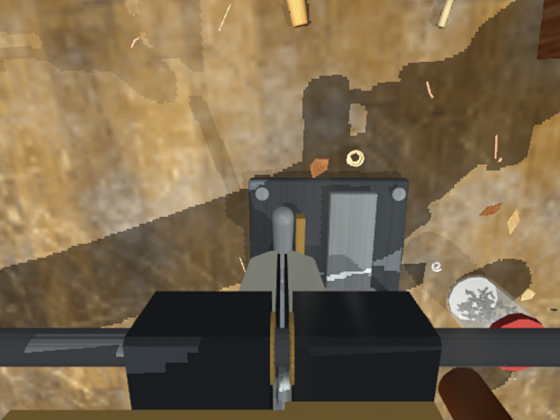

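Emit:
arm_command([
  [0, 0, 0, 0.021, 0, 0.02, -1],
  [0, 0, 0, 0.021, 0, 0.06, -1],
  [0, 0, 0, 0.021, 0, 0.1, -1],
  [0, 0, 0, 0.021, 0, 0.13, -1],
  [0, 0, 0, 0.021, 0, 0.15, -1],
  [0, 0, 0, 0.021, 0, 0.17, -1],
  [0, 0, 0, 0.021, 0, 0.18, -1],
  [0, 0, 0, 0.021, 0, 0.185, -1],
  [0, 0, 0, 0.021, 0, 0.185, -1],
])

```text
time: 19.8
ee_pos: [0.5508, 0.2047, 0.0826]
tool_rot: [[0.056, 0.998, -0.0], [0.998, -0.056, -0.001], [-0.001, -0.0, -1.0]]
wrist_force: [-0.1, -0.1, 0.1]
width: 0.006
```

```bash
python3 lk.py
```

```text
t 19.8 fix [-52.5 147.2  82.6] F [-0.1 -0.1  0.1] w 0.01 yaw 1.568
[283.9 214.8] 0.57 [-52.2 188.9 116. ] phi 1.598 r 104.0
```

Emit:
arm_command([
  [0, 0, 0, 0, 0, 0.006, -1],
  [0, 0, 0, 0, 0, 0.012, -1],
  [0, 0, 0, 0, 0, 0.018, -1],
  [0, 0, 0, 0, 0, 0.018, -1],
])

```text
time: 20.4
ee_pos: [0.5515, 0.2048, 0.0787]
tool_rot: [[0.057, 0.998, 0.003], [0.998, -0.057, -0.002], [-0.001, 0.003, -1.0]]
wrist_force: [-6.6, -2.9, 28.6]
width: 0.01
```

```bash
python3 - <<'E'
exec(open('lk.py').read())
q=inv(at_z('wrist',p,.056));print(q,'r',np.hypot(q[0]+55,q[1]-85))
E
```

```text
t 20.4 fix [-51.8 147.3  78.7] F [-6.6 -2.9 28.6] w 0.01 yaw 1.568
[280.7 218.3] 0.6 [-52.7 189.4 116. ] phi 1.593 r 104.4
[-52.72146202 170.58765123  56.        ] r 85.61797578710093
```

Emit:
arm_command([
  [0, 0, 0, 0, 0, -0.06, -1],
  [0, 0, 0, 0, 0, -0.16, -1],
  [0, 0, 0, -0.1, 0, -0.3, -1],
  [0, 0, 0, -0.2, 0, -0.4, -1],
  [0, 0, 0, -0.3, 0, -0.4, -1],
  [0, 0, 0, -0.3, 0, -0.4, -1],
  [0, 0, 0, -0.3, 0, -0.4, -1],
  [0, 0, 0, -0.3, 0, -0.4, -1],
])

```text
time: 21.5
ee_pos: [0.5419, 0.0575, 0.2729]
tool_rot: [[0.053, 0.999, -0.002], [0.999, -0.053, 0.001], [0.001, -0.002, -1.0]]
wrist_force: [-1.1, -0.2, 0.4]
width: 0.004
```

```bash
python3 - <<'E'
from h import *
st()
im,D=arm.read_camera('wrist'); cv2.imwrite('pics/w9.png',im)
for n,z in (('lock_tip',.056),('carriage_pointer',.015),('feed_grip',.134)):
    for x in arm.spot_point('wrist',n)[:1]:
        p=x['pixel']; print(n,np.round(p,1),round(x['confidence'],2),inv(at_z('wrist',p,z)).round(1),inv(at_depth('wrist',p,D[int(p[1]),int(p[0])])).round(1))
im2,D=arm.read_camera('top'); cv2.imwrite('pics/t9.png',im2)
for n,z in (('lock_tip',.056),('carriage_pointer',.015),('feed_grip',.134),('jar',.0),('flux',0),('sander',0),('hammer',0),('tape',0)):
    for x in arm.spot_point('top',n)[:1]:
        p=x['pixel']; print(n,np.round(p,1),round(x['confidence'],2),inv(at_z('top',p,z)).round(1))
E
```

```text
t 21.5 fix [-53.4  -0.3 272.9] F [-1.1 -0.2  0.4] w 0.0 yaw 1.571
lock_tip [434.9 233.5] 0.72 [108.6 -54.   56. ] [116.5 -60.3  38.2]
carriage_pointer [373.9 189.1] 0.9 [ 51.1 -15.5  15. ] [ 51.6 -15.9  13.2]
lock_tip [221.6 214.3] 0.61 [-54.4 180.4  56. ]
flux [294.3 182.6] 0.67 [124.8 -61.1   0. ]
hammer [180.1 213.5] 0.7 [-58.7 344.4   0. ]
tape [388.8 267.6] 0.74 [-149.  -446.1    0. ]
```

View pics/w9.png

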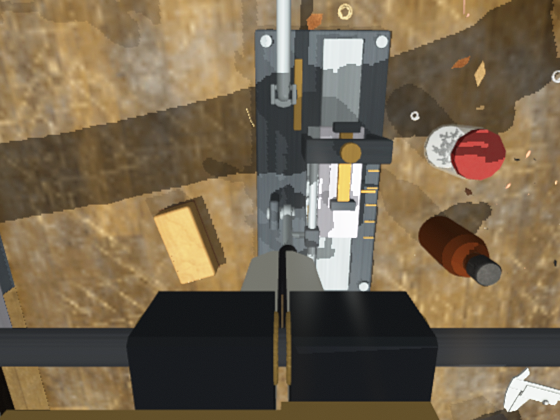

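```bash
python3 - <<'E'
from h import *
im,D=arm.read_camera('wrist')
for r in (5,20,35,50,65,75): print(r,inv(at_depth('wrist',(284,r),D[r,284])).round(1))
p=proj('wrist',T(-55,170,56));print(p)
ys,xs=np.where(np.abs(D[20:21]-D[20,284])<.01);print(xs.min(),xs.max())
E
```

```text
5 [-50.9 158.9  63.3]
20 [-50.9 147.   63.1]
35 [-50.9 134.8  63.3]
50 [-50.9 122.3  63.8]
65 [-50.9 109.7  63.4]
75 [-50.9 101.1  62.5]
[279.29619059  -6.73204935]
275 288
```

```bash
python3 -c "
from h import *
st(); print(arm.hand_in())"
```

```text
t 22.2 fix [-52.7  -2.4 273.7] F [ 1.   0.  -0.3] w 0.01 yaw 1.568
the job is handed in; nothing more can be done
None
```

The job is done and handed in at 22.2 s, with the gripper clear of everything.

**Feed:** I worked the lever three full strokes. Each was pushed until the force rose to 16–20 N with the lever no longer advancing, then released. The lever was back at rest after every stroke. After the third, the pointer stood over the fourth scale line, which is three notches.

**Lock bolt:** I turned the raised lever clockwise until it stopped at about 10 N, pointing along the fixture's +y. Only then did I fold it down, pressing to about 29 N. Depth readings along the bar gave its top at 62.5–63.8 mm, so it is level, and it still pointed along +y.

**Checks that were weak or disagreed:**
- Pointer readings in mm were a few mm off; I judged the notches by the scale lines in the pictures.
- In the last wrist picture the lock tip was wrongly detected somewhere else on the bench, and the top camera put it about 10 mm too far out. I used the depth readings instead.
- The final top-camera check returned nothing for the jar, the sander, the feed grip or the pointer. The jar, sander and flux bottle do stand upright and apart in the last wrist picture. The flux bottle, hammer and tape came out near their first readings, within the detector's scatter. No contact with any of them was felt.

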